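Push the till-roll carton down its lane

TASK

Push the carton of till rolls from the open end of the rack down the lane between the two blue guide rails, until it sits straight and fully home against the green end stop, then move the hand clear. The rails have only just been glued down, so neither the carton nor the hand may touch either of them. Only push the carton, keeping it flat on the board without lifting or tipping it, and leave the calculator, mug, jar and loose till roll where they are.

Things in the scene. Friction and masses are not known exactly. Their poses are not given: they have to be found in the camera images.
- rack: White board fixed on the counter, 12 mm thick, x -250 to +220 mm, y -110 to +110 mm from its origin on the counter surface. The lane runs along its +x (roughly to the robot's left), centred on y = 0; rails from x -30 mm (the mouth) to +210 mm, the board before it is open. Green end stop across the lane: 136 mm wide, near face at x +210 mm, top 52 mm above the counter. Nothing on it moves.
- left_rail: Blue guide rail fixed on the board on the rack's +y side, 240 long (x) x 10 wide (y) x 22 mm high, origin in the centre of its underside; axes as the rack's. Inner face at rack y +56 mm, so the lane is 112 mm wide; rail tops are 34 mm above the counter, so fingers can pass over them.
- right_rail: The same on the rack's -y side; inner face at rack y -56 mm.
- mouth (a point): Middle of the lane's mouth on the board's top face, where the rails begin; axes as the rack's (x down the lane).
- home (a point): Point on the board's top face, mid-lane, where the carton's origin lies when it is fully home against the stop: 180 mm beyond the mouth, 60 mm before the stop; axes as the rack's.
- carton: Closed cardboard carton with an orange band, 120 long (x) x 90 wide (y) x 75 mm high, 0.35 to 0.7 kg, loose on the board before the mouth, a little turned and off the lane's centre. Origin in the centre of its underside, x along its length, roughly down the lane. Centred in the lane it has 11 mm free on each side. It slides with ordinary friction (a few N) and stays where it is left.
- calculator: Grey calculator lying on the counter on the robot's side of the rack, 120 x 75 x 16 mm, origin in the centre of its underside. Leave alone.
- mug: Black mug, 80 mm wide, 92 mm high, handle at its +y, standing on the far side of the rack. Origin in the centre of its underside. Leave alone.
- jar: Glass jar with a steel lid, 72 mm wide, 100 mm high, standing on the far side of the rack. Origin in the centre of its underside. Leave alone.
- till_roll: White paper till roll standing on end on the counter on the robot's side of the rack, 56 mm wide, 57 mm high. Origin in the centre of its underside. Leave alone.
There are look-alikes about, which are no part of the job. Leave any purple look-alike of the carton alone.

How it is judged:
By the outcome, as a careful person would: the job done as asked, in the order asked, and still so for the second after the job is handed in, with the robot touching nothing.
It also fails if it takes over 64 s, if anything falls off the work surface, if the arm or the gripper's body presses on something with over 40 N, if the wrist force passes 120 N, or if a joint passes its speed limit or range.

ROBOT

A 6-joint arm with a two-finger parallel gripper is mounted at the origin on the work surface. World frame = base frame: x ahead of the robot, y to its left, z up, the work surface at z = 0. Lengths are in mm, angles in degrees, forces in N, time in s.
With the tool pointing down it reaches from about 350 to 850 mm from the base axis. Payload 8.1 kg.
Tool frame: the origin (TCP) lies between the finger pads; the fingertips stand 22 mm ahead of it and the grasp point (between the pads) lies 3 mm ahead of it; z points along the fingers, y is the line along which they close (so a half turn about z gives the same grasp; the last joint's range is limited). The gripper opens to 85 mm and grips with 20 to 120 N. Pads are 22 mm wide; open, the fingers measure 114 mm over their backs; the gripper's body (76 mm by 85 mm) begins 54 mm behind the grasp point. The pads swing forward as they close: fully open they stand 13 mm farther back than shut.
Start: joints at [64.549, 7.471, 85.268, -0, 87.261, -4.893], TCP at [210.67, 561.804, 253.292] pointing down, gripper open.
Joint ranges: [-169.43, 169.43], [-51.17, 129.36], [1.28, 143.12], [-76.62, 256.62], [0, 156.53], [-152.29, 152.29]. Speed limits (degrees/s): [136.94, 136.94, 159.86, 180, 180, 180].

INTERFACE

Orientations are given as [roll, pitch, yaw] about the fixed x, y, z axes, in that order (R = Rz(yaw) Ry(pitch) Rx(roll)).
In Python, from bench import r, vision gives the robot as it stands.
- The arm moves only by the tool step_arm, never from a script. Its argument "targets" is a list that holds one entry, the list of rows, each a list of 6 numbers: the shift along the world's x, y, z in mm, then the turn, a rotation vector about the world's x, y, z in rad. In form: [[[x, y, z, rx, ry, rz], ...]]. A call has 1 to 12 rows; each row is the pose to reach, as a shift and turn from the pose commanded when the call began; what a row does not reach only later rows make up. A row lasts 1/12 s, in which the tool goes at most 41.7 mm and 7.16 degrees, less where a joint would pass 70% of its speed; a pose out of reach is approached as far as the arm can. A call with a gripper value outside its range is refused whole. "fingers" is the gripper's target within -1 to 1 (shut at 1, half-way at 0, fully open at -1), set as the call begins (left out, the last holds). The fingers move at their own pace and stop on an object; "newtons" is the grip in N (left out, the last holds). Time passes only in rows, so rows that repeat a pose let the fingers close. It gives the time, the measured TCP pose, the force, the opening and the grip force at its end, in the units of the state.
- r.sense(): the state, without advancing time (a new reading comes with each control period).
- vision.snapshot(name): name is "scene" or "side" or "wrist"; returns a dict with "img" (420x560x3 uint8, blue, green, red), "mtx" (3x3 intrinsics, pixels), "D" ([k1, k2, p1, p2, k3] as OpenCV has them; the pictures are not rectified), "eye" and "attitude" of the camera in the world. Camera axes: x right, y up, looking along -z (the intrinsics and any distortion apply to the point x, -y, -z); pixel columns grow to the right and rows downward; lengths in mm; the calibration is good to about 2 mm. A picture is of the moment at which its call begins. There is no depth.
- r.hand_in(): hands the job in; it is judged then, once.
The state is a dict: "time": time; "joint_pos": joint angles; "qd": joint speeds; "joint_efforts": joint torques, N m; "tool_pos": TCP position; "tcp_rot": TCP orientation; "ft_force": force on the tool from outside, world axes, zero at the start; "wrist_torque": the same for the moment, N m; "finger_gap": finger opening in mm; "grip_force": force on a finger pad.
Only numpy, scipy, OpenCV 4.12 (cv2) and the standard library are available. Lean on these libraries where they do the work, as an engineer would, in place of code of your own. Each camera call takes 0.05 s, during which the arm holds its last target. There are 200 camera calls.

## Working session

There is one attempt and no reset: what is moved stays moved. The work goes in short steps, Python scripts to look and compute and a tool call to move; the robot and the scene stay as the last step left them, time stands still between calls to the robot, and variables do not carry over. Pictures are saved under pics/ and viewed, at most 10 in all, crops included, and the job is handed in when it is done.

Besides the shell and the picture viewer there is one more tool, called after "Emit:" as a command line: name --argument value ..., lists and objects as JSON in quotes. step_arm: Moves the arm, as the interface text tells. Its arguments: {"type":"object","properties":{"targets":{"type":"array"},"fingers":{"type":"number"},"newtons":{"type":"number"}},"required":["targets"]}

```bash
mkdir -p pics; python3 - <<'E'
from bench import r, vision
import cv2,pickle
for n in("scene","side"):
    s=vision.snapshot(n);cv2.imwrite(f"pics/{n}0.png",s["img"]);pickle.dump(s,open(f"{n}0.pkl","wb"))
    print(n,s["mtx"],s["D"],s["eye"],s["attitude"])
print(r.sense())
E
```

```text
scene [[473.46902999   0.         278.27091385]
 [  0.         473.46902999 205.87117405]
 [  0.           0.           1.        ]] [-0.0419426  0.         0.         0.         0.       ] [1368.09779675  292.81583031  700.99293889] [ 53.29889939   0.28776656 112.13782593]
side [[387.74242381   0.         279.62503251]
 [  0.         387.74242381 211.15483884]
 [  0.           0.           1.        ]] [-0.03495325  0.          0.          0.          0.        ] [ 392.12731991 -630.93868608  615.62919856] [ 45.43927661  -0.46378614 -14.90786065]
{'time': 0.1, 'joint_pos': array([ 6.45493584e+01,  7.51081584e+00,  8.53236086e+01, -3.21348931e-04,
        8.72616461e+01, -4.89091856e+00]), 'qd': array([ 0.00555993, -0.12318963, -0.11578092,  0.04837403,  0.03185557,
       -0.00394361]), 'joint_efforts': array([ 1.61295517e-03, -5.70955324e+01, -5.01939046e+01, -1.23569116e-04,
        8.20453773e-03,  8.35004948e-05]), 'tool_pos': array([210.47093577, 561.38071172, 252.34348527]), 'tcp_rot': array([-1.79904252e+02, -7.87109549e-03,  1.59440286e+02]), 'ft_force': array([-0.17355306, -0.20239292,  0.70766526]), 'wrist_torque': array([ 0.07632967, -0.02588507, -0.04735113]), 'grip_force': 0.0, 'finger_gap': 85.80204834556338}
```

View pics/scene0.png

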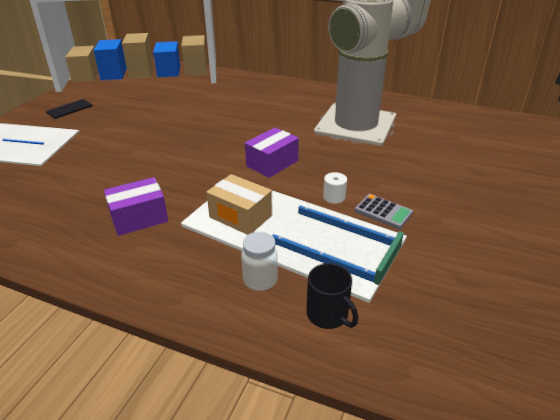

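View pics/side0.png

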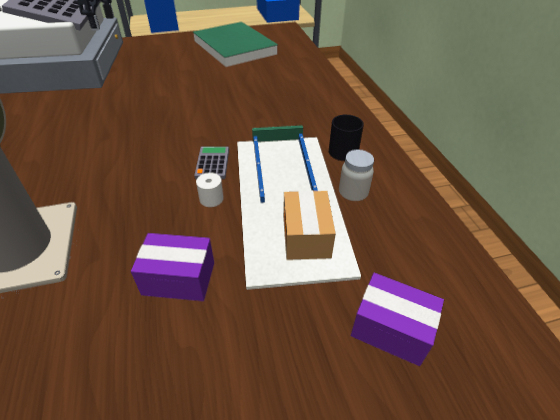

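The carton is the brown box with the orange band and white tape, at scene (240,204) and side (308,222). The purple boxes at scene (136,205) and (272,152) are look-alikes, so I'll leave them. The lane runs along roughly +y, with the stop at scene (390,256). Next I'll confirm this in one enlarged crop.

```bash
python3 - <<'E'
import pickle,cv2,numpy as np
a=pickle.load(open("scene0.pkl","rb"))["img"][172:286,180:410]
b=pickle.load(open("side0.pkl","rb"))["img"][120:290,230:360]
A=cv2.resize(a,None,fx=3.4,fy=3.4,interpolation=cv2.INTER_CUBIC)
B=cv2.resize(b,None,fx=3.5,fy=3.5,interpolation=cv2.INTER_CUBIC)
cv2.imwrite("pics/ca.png",A);cv2.imwrite("pics/cb.png",B)
E
```

```text
(no output)
```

View pics/ca.png

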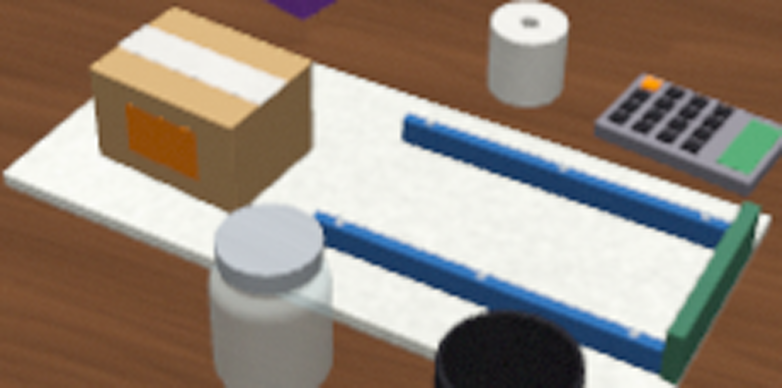

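View pics/cb.png

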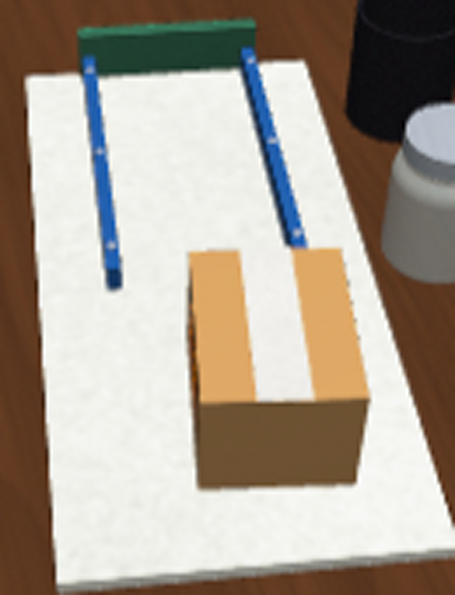

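The crops confirm it: brown carton with the orange band, in front of the blue-railed mouth, with its corners clearly visible. Next I'll cast the picked corners onto their planes and fit the poses.

```bash
cat >h.py <<'E'
import numpy as np,cv2
from scipy.spatial.transform import Rotation as R
def cast(s,px,z):
    px=np.array(px,float).reshape(-1,1,2)
    n=cv2.undistortPoints(px,s["mtx"],np.array(s["D"]))[:,0]
    d=np.c_[n[:,0],-n[:,1],-np.ones(len(n))]@R.from_euler("xyz",s["attitude"],degrees=True).as_matrix().T
    e=np.array(s["eye"]);return (e+d*((np.reshape(z,(-1,1))-e[2])/d[:,2:]))[:,:2]
def fit(m,w):
    m=np.array(m,float);a,b=m-m.mean(0),w-w.mean(0)
    th=np.arctan2((a[:,0]*b[:,1]-a[:,1]*b[:,0]).sum(),(a*b).sum())
    Q=np.array([[np.cos(th),-np.sin(th)],[np.sin(th),np.cos(th)]])
    t=w.mean(0)-Q@m.mean(0);return t,np.degrees(th),np.round(w-(m@Q.T+t),1)
E
python3 - <<'E'
import pickle,numpy as np
from h import *
S=pickle.load(open("scene0.pkl","rb"));D=pickle.load(open("side0.pkl","rb"))
pa=lambda p:(np.array(p)+.5)/3.4-.5+[180,172]
pb=lambda p:(np.array(p)+.5)/3.5-.5+[230,120]
box=[(-60,45),(60,45),(60,-45),(-60,-45)]
print("carton scene",fit(box,cast(S,pa([(175,8),(312,64),(232,127),(93,68)]),87)))
print("carton side",fit(box,cast(D,pb([(199,403),(190,253),(342,249),(368,401)]),87)))
m=[(-250,110),(220,110),(220,-110),(-250,-110),(-30,66),(-30,56),(210,66),(210,56),(210,-56),(210,-66)]
z=[12]*4+[34]*6
print("rack side",fit(m,cast(D,pb([(57,583),(27,77),(303,62),(455,549),(107,270),(120,268),(84,60),(96,60),(243,52),(256,50)]),z)))
print("rack scene",fit([(-250,-110),(220,110),(-30,66),(-30,-56),(210,-68),(210,68)],cast(S,pa([(6,176),(770,216),(407,116),(320,212),(670,336),(745,205)]),[12,12,34,34,52,52])))
# clutter
print("roll",cast(S,pa([(529,22)]),57),"jar",cast(S,pa([(269,232)]),100),"mug",cast(S,[(330,282)],92),"calc",cast(S,pa([(690,130)]),16))
E
```

```text
carton scene (array([ 586.24976121, -124.44525653]), np.float64(77.22395930572597), array([[ 0.9, -0.1],
       [ 2.2, -1. ],
       [-2.5, -1.1],
       [-0.7,  2.1]]))
carton side (array([ 587.44960391, -128.56307128]), np.float64(76.89588182133944), array([[ 0.7,  0.8],
       [ 0.1, -1.4],
       [-0.1,  0.3],
       [-0.7,  0.3]]))
rack side (array([587.28039255,  12.64117119]), np.float64(81.28423948560024), array([[ 2.3,  1.8],
       [ 0.7,  1.7],
       [-2.4,  2. ],
       [-1.7,  2.1],
       [ 1.1,  0.3],
       [-0.4,  1.6],
       [ 0.4, -2.2],
       [-0.7, -3. ],
       [ 0. , -3. ],
       [ 0.7, -1.3]]))
rack scene (array([588.80572762,  19.07075821]), np.float64(81.80313953984738), array([[-2. ,  1.7],
       [-2.5, -2.4],
       [ 2.5, -0.3],
       [-0.6,  0.7],
       [ 0.3,  0.9],
       [ 2.3, -0.6]]))
roll [[410.69169256  51.69422402]] jar [[738.59335337  -7.36246325]] mug [[787.51923715 152.24114909]] calc [[440.50618752 181.35430753]]
```

Rack: origin about (588,16), yaw about 81.5. The carton is about 20 mm off centre on the far side and turned about −4.4° relative to the lane. My plan is to square and centre it with a two-finger sideways push on the open board, then push it down the lane from behind. First I'll go above it for one close look.

Emit:
step_arm --targets '[[[195,-310,40,0,0,0.1],[195,-310,40,0,0,0.21],[195,-310,40,0,0,0.21],[195,-310,40,0,0,0.21],[195,-310,40,0,0,0.21],[195,-310,40,0,0,0.21],[195,-310,40,0,0,0.21],[195,-310,40,0,0,0.21],[195,-310,40,0,0,0.21],[390,-622,80,0,0,0.21],[390,-622,80,0,0,0.21],[390,-622,80,0,0,0.21]]]' --fingers -1

```text
time: 1.1
tool_pos: [471.9, 144.5, 306.8]
tcp_rot: [180.0, -0.0, 171.5]
ft_force: [0.9, 0.8, -0.7]
finger_gap: 85.4
grip_force: 0.0
```

```bash
python3 - <<'E'
from bench import r
s=r.sense();print(s["time"],s["tool_pos"],s["tcp_rot"])
E
```

```text
1.1 [471.93765596 144.53797246 306.77857683] [ 1.79999895e+02 -1.53718493e-02  1.71488321e+02]
```

Emit:
step_arm --targets '[[[130,-205,30,0,0,0],[130,-205,30,0,0,0],[130,-205,30,0,0,0],[130,-205,30,0,0,0],[130,-205,30,0,0,0],[130,-205,30,0,0,0],[130,-205,30,0,0,0],[130,-205,30,0,0,0],[130,-205,30,0,0,0]]]'

```text
time: 1.85
tool_pos: [601.2, -58.4, 336.0]
tcp_rot: [180.0, -0.1, 171.4]
ft_force: [-0.2, 0.8, -0.1]
finger_gap: 85.5
grip_force: 0.0
```

```bash
python3 - <<'E'
from bench import r,vision
import cv2,pickle
w=vision.snapshot("wrist");cv2.imwrite("pics/w1.png",w["img"]);pickle.dump(w,open("w1.pkl","wb"))
s=r.sense();print(s["time"],s["tool_pos"],w["eye"],w["attitude"])
E
```

```text
1.9 [601.06666652 -57.73276339 336.31440613] [521.48205147 -46.74075052 457.68778565] [-1.80045044e+01  4.16232708e-03  8.13738479e+01]
```

View pics/w1.png

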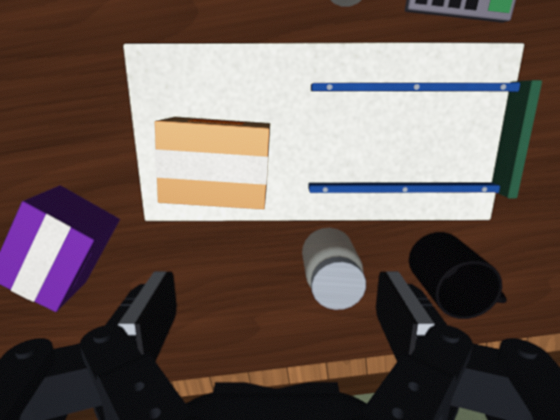

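The wrist view shows the rack whole: carton top at (155–270, 121–209), rails at rows ~87 and ~188, mouth at column ~311, and the stop at the right. The purple look-alike at (60,245) is behind and on the far side.

```bash
cat >m.py <<'E'
from h import *
def blobs(w,rng,amin=300):
    hsv=cv2.cvtColor(w["img"],cv2.COLOR_BGR2HSV)
    m=cv2.inRange(hsv,*[np.array(x) for x in rng]);m[260:]=0
    cs,_=cv2.findContours(m,cv2.RETR_EXTERNAL,cv2.CHAIN_APPROX_NONE)
    return [c for c in cs if cv2.contourArea(c)>amin]
def rect(w,cs,z):
    p=cast(w,np.vstack([c[:,0] for c in cs]),z).astype(np.float32)
    c,s,a=cv2.minAreaRect(p);b=cv2.boxPoints((c,s,a));e=max(b[1]-b[0],b[2]-b[1],key=np.linalg.norm)
    return np.round(c,1),np.round(s,1),round(np.degrees(np.arctan2(e[1],e[0]))%180,2)
def measure(w):
    for c in blobs(w,[(100,120,130),(125,255,255)]): print("rail",rect(w,[c],34))
    o=blobs(w,[(8,80,160),(22,255,255)]); print("carton",rect(w,o,87))
E
python3 - <<'E'
import pickle
from m import *
w=pickle.load(open("w1.pkl","rb"));measure(w)
print(fit([(-60,45),(60,45),(60,-45),(-60,-45)],cast(w,[(155,121),(270,125),(264,209),(157,201)],87)))
print(fit([(-250,110),(220,110),(220,-110),(-250,-110)],cast(w,[(124,44),(523,43),(491,220),(145,220)],12)))
print("purple top",cast(w,[(26,203),(118,219),(93,240),(55,310),(0,282)],87),"jar lid",cast(w,[(338,284)],100))
E
```

```text
rail (array([658.7,  95.2]), array([238.7,   6.5]), np.float32(81.4))
rail (array([538.6, 113.9]), array([198. ,   7.7]), np.float32(81.51))
carton (array([ 585.5, -126.5]), array([118.7,  88.8]), np.float32(77.54))
(array([ 584.70247909, -126.27979889]), np.float64(77.66010699617127), array([[ 2.2,  0.6],
       [-1.5,  0.5],
       [ 0.4, -1.1],
       [-1.1, -0. ]]))
(array([586.19531312,  16.13469084]), np.float64(81.53231424824915), array([[ 0.2,  0.8],
       [-0.5, -1.8],
       [ 0.9,  1.3],
       [-0.7, -0.2]]))
purple top [[ 594.98868865 -340.49612787]
 [ 628.88038593 -243.73297419]
 [ 649.53185303 -279.88444156]
 [ 733.50388549 -356.31847235]
 [ 685.88331088 -409.06955645]] jar lid [[741.25341452  -7.01578323]]
```

Emit:
step_arm --targets '[[[31,-40,-60,0,0,0],[62,-79,-120,0,0,0],[62,-79,-176,0,0,0],[62,-79,-176,0,0,0],[62,-79,-176,0,0,0],[62,-79,-176,0,0,0],[62,-79,-176,0,0,0],[62,-79,-176,0,0,0],[62,-79,-176,0,0,0]]]'

```text
time: 2.65
tool_pos: [665.1, -136.7, 164.8]
tcp_rot: [-180.0, 0.3, 171.6]
ft_force: [0.3, 0.3, -0.5]
finger_gap: 85.5
grip_force: 0.0
```

Emit:
step_arm --targets '[[[-1,-1,-35,0,0,0],[-2,-1,-70,0,0,0],[-2,-1,-95,0,0,0],[-2,-1,-105,0,0,0],[-2,-1,-110,0,0,0],[-2,-1,-114,0,0,0],[-2,-1,-114,0,0,0],[-2,-1,-114,0,0,0]]]'

```text
time: 3.32
tool_pos: [663.2, -138.9, 49.4]
tcp_rot: [-180.0, 0.2, 171.5]
ft_force: [-1.1, 0.0, -0.8]
finger_gap: 85.7
grip_force: 0.0
```

```bash
python3 - <<'E'
from bench import r,vision
import cv2
w=vision.snapshot("wrist");cv2.imwrite("pics/w2.png",w["img"])
s=r.sense();print(s["time"],s["tool_pos"],s["tcp_rot"],s["ft_force"])
E
```

```text
3.3667 [ 663.09203375 -138.92610098   49.31061148] [-179.97388677    0.20431511  171.48152944] [-0.66518756 -1.00068583  1.07764048]
```

View pics/w2.png

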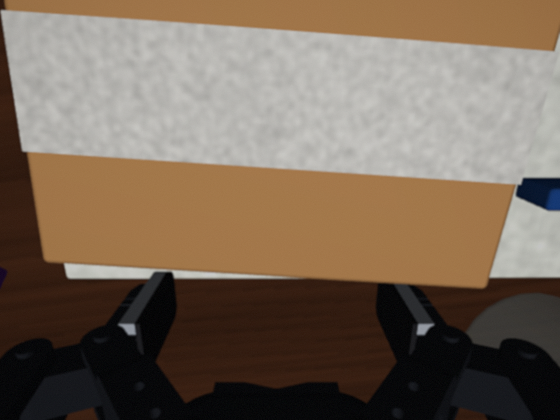

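The fingers straddle the carton's far side, at about (150,300) and (400,300), with a clear gap. Next comes the slow sideways push toward the robot.

Emit:
step_arm --targets '[[[-5,0.7,0,0,0,0],[-10,1.5,0,0,0,0],[-14,2.1,0,0,0,0],[-18,2.7,0,0,0,0],[-22,3.3,0,0,0,0],[-25,3.7,0,0,0,0],[-28,4.2,0,0,0,0],[-31,4.6,0,0,0,0],[-34,5.1,0,0,0,0],[-37,5.5,0,0,0,0],[-39,5.8,0,0,0,0],[-40,6,0,0,0,0]]]'

```text
time: 4.37
tool_pos: [621.5, -132.6, 47.0]
tcp_rot: [-180.0, 0.0, 171.5]
ft_force: [2.5, -0.5, 0.6]
finger_gap: 85.2
grip_force: 0.0
```

Emit:
step_arm --targets '[[[0,0,0,0,0,0],[0,0,0,0,0,0],[0,0,0,0,0,0],[0,0,0,0,0,0]]]'

```text
time: 4.7
tool_pos: [621.3, -132.5, 46.6]
tcp_rot: [180.0, -0.0, 171.5]
ft_force: [1.6, -0.2, 1.4]
finger_gap: 85.6
grip_force: 0.0
```

```bash
python3 - <<'E'
from bench import r,vision
import pickle
from m import *
s=vision.snapshot("side");pickle.dump(s,open("s2.pkl","wb"))
q=r.sense();print(q["time"],q["tool_pos"],q["ft_force"])
hsv=cv2.cvtColor(s["img"],cv2.COLOR_BGR2HSV)
m=cv2.inRange(hsv,(8,80,180),(22,255,255));m[:180]=0;m[:,:250]=0;m[:,380:]=0
cs=[c for c in cv2.findContours(m,cv2.RETR_EXTERNAL,cv2.CHAIN_APPROX_NONE)[0] if cv2.contourArea(c)>100]
print([cv2.boundingRect(c) for c in cs]);print(rect(s,cs,87))
E
```

```text
4.75 [ 621.33655075 -132.50428309   46.55572937] [ 1.17268716 -0.52673292  1.56847011]
[(271, 193, 22, 44), (300, 191, 25, 44)]
(array([ 564.4, -124.2]), array([119.6,  88.7]), np.float32(81.52))
```

Emit:
step_arm --targets '[[[10,-1.5,0,0,0,0],[25,-3.7,0,0,0,0],[30,-4,30,0,0,0],[30,-4,70,0,0,0],[30,-4,110,0,0,-0.12],[10,-20,145,0,0,-0.24],[-20,-40,160,0,0,-0.36],[-40,-60,170,0,0,-0.48],[-60,-75,170,0,0,-0.6],[-70,-81,170,0,0,-0.72],[-70,-81,170,0,0,-0.84],[-70,-81,170,0,0,-0.96]]]' --fingers 0

```text
time: 5.75
tool_pos: [550.3, -214.1, 216.5]
tcp_rot: [-179.9, -0.1, 116.0]
ft_force: [-0.1, 0.4, -0.0]
finger_gap: 42.6
grip_force: 0.0
```

Emit:
step_arm --targets '[[[0,0,0,0,0,-0.12],[0,0,0,0,0,-0.24],[0,0,0,0,0,-0.36],[0,0,0,0,0,-0.48],[0,0,0,0,0,-0.611],[0,0,0,0,0,-0.611],[0,0,0,0,0,-0.611],[0,0,0,0,0,-0.611]]]'

```text
time: 6.42
tool_pos: [551.3, -213.5, 216.5]
tcp_rot: [-180.0, -0.0, 81.7]
ft_force: [0.3, 0.5, 0.7]
finger_gap: 42.4
grip_force: 0.0
```

```bash
python3 - <<'E'
from bench import r,vision
import pickle
from m import *
w=vision.snapshot("wrist");cv2.imwrite("pics/w3.png",w["img"]);pickle.dump(w,open("w3.pkl","wb"))
q=r.sense();print(q["time"],q["tool_pos"],q["tcp_rot"],q["finger_gap"])
S=pickle.load(open("scene0.pkl","rb"));print("purple2",cast(S,[(246,147),(270,152),(298,142),(271,132)],75))
E
```

```text
6.4667 [ 551.35841884 -213.48588957  216.56768401] [-1.79966560e+02 -9.23301356e-03  8.16654852e+01] 42.792358463361104
purple2 [[ 380.50687374 -205.02151143]
 [ 381.2217747  -135.39846592]
 [ 304.06680636  -85.88794977]
 [ 278.1191121  -176.00656833]]
```

View pics/w3.png

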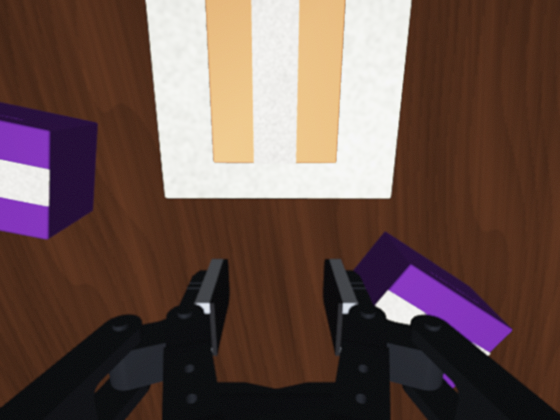

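Carton rear edge at (213–336, row 163), board edges parallel to it; the purple box is at right (385,233). I'll compute the offsets.

```bash
python3 - <<'E'
import pickle
from h import *
w=pickle.load(open("w3.pkl","rb"))
t=np.radians(81.5);Q=np.array([[np.cos(t),np.sin(t)],[-np.sin(t),np.cos(t)]])
f=lambda p,z:np.round((cast(w,p,z)-[585.4,16.2])@Q.T,1)
print("carton rearL,rearR,upL,upR",f([(213,163),(336.5,163),(206,2),(344,2)],87))
print("board",f([(165,198),(391,198),(147,1),(410.5,1)],12))
print("purple",f([(385,233),(360,268)],75), f([(97,122)],75))
print("tool",(np.array([551.36,-213.49])-[585.4,16.2])@Q.T)
E
```

```text
carton rearL,rearR,upL,upR [[-202.    46.8]
 [-201.8  -43. ]
 [ -98.2   45.9]
 [ -98.   -42.1]]
board [[-251.2  109.1]
 [-250.7 -111.4]
 [ -81.   108. ]
 [ -80.5 -110.1]]
purple [[-261.6  -87.8]
 [-293.4  -69.9]] [[-173.9  132.9]]
tool [-232.19848601   -0.28424365]
```

Emit:
step_arm --targets '[[[-2,0,-35,0,0,-0.003],[-2,0,-75,0,0,-0.003],[-2,0,-115,0,0,-0.003],[-2,0,-140,0,0,-0.003],[-2,0,-150,0,0,-0.003],[-2,0,-154,0,0,-0.003],[-2,0,-154,0,0,-0.003],[-2,0,-154,0,0,-0.003]]]'

```text
time: 7.13
tool_pos: [551.0, -214.3, 65.0]
tcp_rot: [179.8, 0.1, 81.3]
ft_force: [-0.2, 0.5, 0.9]
finger_gap: 42.5
grip_force: 0.0
```

Emit:
step_arm --targets '[[[1,5,0,0,0,0],[2,10,0,0,0,0],[3,15,0,0,0,0],[4,21,0,0,0,0],[5,28,0,0,0,0],[6.5,35,0,0,0,0],[7.7,42,0,0,0,0],[9,49,0,0,0,0],[10.2,56,0,0,0,0],[11.2,62,0,0,0,0],[12.2,68,0,0,0,0],[12.2,68,0,0,0,0]]]'

```text
time: 8.13
tool_pos: [561.8, -144.0, 62.6]
tcp_rot: [-180.0, -0.1, 81.3]
ft_force: [-0.7, 0.2, -1.2]
finger_gap: 42.8
grip_force: 0.0
```

```bash
cat >chk.py <<'E'
from bench import r,vision
import pickle,sys
from m import *
t=np.radians(81.5);Q=np.array([[np.cos(t),np.sin(t)],[-np.sin(t),np.cos(t)]])
f=lambda p:np.round((np.array(p)-[585.4,16.2])@Q.T,1)
q=r.sense();print(q["time"],q["tool_pos"],"tool",f(q["tool_pos"][:2]),q["tcp_rot"][2],q["ft_force"])
for n in("side","scene"):
    s=vision.snapshot(n);pickle.dump(s,open(sys.argv[1]+n+".pkl","wb"))
    if n=="side":
        m=cv2.inRange(cv2.cvtColor(s["img"],cv2.COLOR_BGR2HSV),(8,80,180),(22,255,255));m[:130]=0;m[:,:245]=0;m[:,345:]=0
        cs=[c for c in cv2.findContours(m,cv2.RETR_EXTERNAL,cv2.CHAIN_APPROX_NONE)[0] if cv2.contourArea(c)>60]
        c,sz,a=rect(s,cs,87);print(len(cs),f(c),sz,a)
    cv2.imwrite(f"pics/{sys.argv[1]}{n}.png",s["img"])
E
python3 chk.py a
```

```text
8.1333 [ 561.81038141 -143.98211126   62.58956588] tool [-161.9   -0.3] 81.34028328934853 [-0.72265003  0.2125984  -1.17918478]
1 [-61.   35.8] [60.2 19.2] 75.65
```

```bash
python3 - <<'E'
import cv2,numpy as np
a=cv2.imread("pics/ascene.png")[165:285,180:410];b=cv2.imread("pics/aside.png")[120:290,220:370]
A=cv2.resize(a,None,fx=2,fy=2.,interpolation=3);B=cv2.resize(b,None,fx=2.2,fy=2.2,interpolation=3)
c=np.zeros((400,800,3),np.uint8);c[:240,:460]=A;c[:B.shape[0],465:465+B.shape[1]]=B[:, :335];cv2.imwrite("pics/comp1.png",c)
E
```

```text
(no output)
```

View pics/comp1.png

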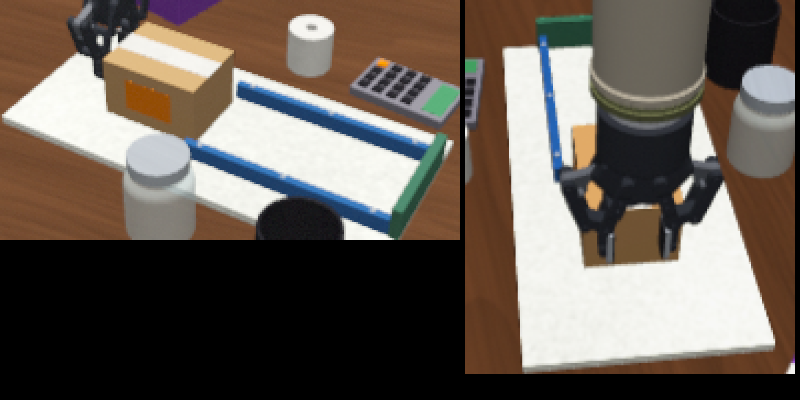

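The carton is flush with the fingers, with its front at the mouth and between the rails. I'll measure it from the scene view.

```bash
cat >sc.py <<'E'
import pickle,sys
from m import *
t=np.radians(81.5);Q=np.array([[np.cos(t),np.sin(t)],[-np.sin(t),np.cos(t)]])
f=lambda p:np.round((np.array(p)-[585.4,16.2])@Q.T,1)
for n in sys.argv[1:]:
    s=pickle.load(open(n,"rb"))
    m=cv2.inRange(cv2.cvtColor(s["img"],cv2.COLOR_BGR2HSV),(8,70,175),(24,180,255));m[:170]=0;m[270:]=0;m[:,:190]=0;m[:,410:]=0
    cs=[c for c in cv2.findContours(m,cv2.RETR_EXTERNAL,cv2.CHAIN_APPROX_NONE)[0] if cv2.contourArea(c)>40]
    c,sz,a=rect(s,cs,87);print(n,len(cs),f(c),sz,a)
    b=[c for c in blobs(s,[(100,120,120),(125,255,255)],60) if c[:,0,1].min()>180]
    for c in b:
        c,sz,a=rect(s,[c],34);print(" rail",f(c),sz,a)
E
python3 sc.py scene0.pkl ascene.pkl
```

```text
scene0.pkl 2 [-140.3  -21. ] [120.   91.1] 77.52
 rail [ 52.6 -63.6] [156.1   8.9] 81.64
 rail [89.9 58.2] [230.3   9. ] 81.64
ascene.pkl 2 [-87.7   2.2] [120.   91.5] 81.21
 rail [ 51.7 -63.8] [157.9  11.4] 80.75
 rail [89.8 58.1] [230.3   9.1] 81.64
```

Emit:
step_arm --targets '[[[0.8,5,0,0,0,0.001],[2.1,13,0,0,0,0.002],[3.5,22,0,0,0,0.003],[5,31,0,0,0,0.003],[6.4,40,0,0,0,0.003],[7.9,49,0,0,0,0.003],[9.4,58,0,0,0,0.003],[10.8,67,0,0,0,0.003],[12.2,76,0,0,0,0.003],[13.6,84,0,0,0,0.003],[14.6,90,0,0,0,0.003],[15.1,93,0,0,0,0.003]]]'

```text
time: 9.23
tool_pos: [577.0, -51.6, 62.9]
tcp_rot: [180.0, -0.0, 81.5]
ft_force: [0.2, -3.5, -0.9]
finger_gap: 42.8
grip_force: 0.0
```

```bash
python3 chk.py b; python3 sc.py bscene.pkl
```

```text
9.2333 [577.04462971 -51.57074658  62.89548896] tool [-68.3  -1.8] 81.50192376738573 [ 0.16189321 -3.51069567 -0.86973483]
1 [39.  33.7] [48.8 18.4] 75.71
bscene.pkl 2 [6.7 0.6] [118.9  91.2] 81.43
 rail [ 51.7 -62.7] [157.9  11.5] 81.78
 rail [132.5  58.2] [144.9   9.6] 81.39
```

Emit:
step_arm --targets '[[[0.8,5,0,0,0,0],[2.1,13,0,0,0,0],[3.4,22,0,0,0,0],[4.8,31,0,0,0,0],[6.2,40,0,0,0,0],[7.6,49,0,0,0,0],[9,58,0,0,0,0],[10.4,67,0,0,0,0],[11.8,76,0,0,0,0],[13.3,86,0,0,0,0],[14.6,95,0,0,0,0],[15.4,100,0,0,0,0]]]'

```text
time: 10.33
tool_pos: [592.4, 48.9, 62.8]
tcp_rot: [180.0, -0.0, 81.5]
ft_force: [-0.7, -4.1, 2.0]
finger_gap: 42.7
grip_force: 0.0
```

```bash
python3 chk.py c; python3 sc.py cscene.pkl
```

```text
10.3333 [592.38399656  48.86105253  62.84670538] tool [33.3 -2.1] 81.49932655357541 [-0.68379523 -4.14221516  1.98161843]Traceback (most recent call last):
  File "chk.py", line 12, in <module>
    c,sz,a=rect(s,cs,87);print(len(cs),f(c),sz,a)
           ~~~~^^^^^^^^^
  File "m.py", line 8, in rect
    p=cast(w,np.vstack([c[:,0] for c in cs]),z).astype(np.float32)
             ~~~~~~~~~^^^^^^^^^^^^^^^^^^^^^^
    return _nx.concatenate(arrs, 0, dtype=dtype, casting=casting)
           ~~~~~~~~~~~~~~~^^^^^^^^^^^^^^^^^^^^^^^^^^^^^^^^^^^^^^^
ValueError: need at least one array to concatenate
Traceback (most recent call last):
  File "sc.py", line 6, in <module>
    s=pickle.load(open(n,"rb"))
                  ~~~~^^^^^^^^
FileNotFoundError: [Errno 2] No such file or directory: 'cscene.pkl'
```

Emit:
step_arm --targets '[[[0.7,4,0,0,0,0],[1.5,9,0,0,0,0],[2.2,14,0,0,0,0],[3,19,0,0,0,0],[3.8,24,0,0,0,0],[4.5,29,0,0,0,0],[5.1,33,0,0,0,0],[5.4,35,0,0,0,0],[5.5,36,0,0,0,0]]]'

```text
time: 11.13
tool_pos: [597.7, 83.9, 62.7]
tcp_rot: [-180.0, 0.0, 81.5]
ft_force: [-1.1, -3.4, 1.2]
finger_gap: 42.3
grip_force: 0.0
```

```bash
sed -i 's/if n=="side":/if 0:/' chk.py; python3 chk.py d; python3 sc.py dscene.pkl
```

```text
11.1333 [597.69253827  83.87012525  62.7055778 ] tool [68.7 -2.2] 81.48940853704134 [-1.13474042 -3.39971444  1.18282348]
dscene.pkl 2 [143.1   0.4] [119.   90.2] 81.65
 rail [ 54.5 -62.7] [159.7  11. ] 82.02
```

Emit:
step_arm --targets '[[[0.2,1,0,0,0,0],[0.4,2,0,0,0,0],[0.5,3,0,0,0,0],[0.6,4,0,0,0,0],[0.8,5,0,0,0,0]]]'

```text
time: 11.65
tool_pos: [598.5, 88.4, 62.8]
tcp_rot: [-180.0, 0.0, 81.5]
ft_force: [-0.6, -3.0, -0.0]
finger_gap: 42.9
grip_force: 0.0
```

Emit:
step_arm --targets '[[[0.1,0.5,0,0,0,0],[0.2,1,0,0,0,0],[0.3,1.5,0,0,0,0]]]'

```text
time: 11.9
tool_pos: [598.8, 89.9, 62.8]
tcp_rot: [-180.0, 0.0, 81.5]
ft_force: [-0.6, -3.1, 0.2]
finger_gap: 42.5
grip_force: 0.0
```

Emit:
step_arm --targets '[[[0.1,0.5,0,0,0,0],[0.2,1,0,0,0,0],[0.2,1,0,0,0,0]]]'

```text
time: 12.15
tool_pos: [599.0, 91.0, 62.8]
tcp_rot: [-180.0, -0.0, 81.5]
ft_force: [-0.5, -1.7, -0.6]
finger_gap: 42.3
grip_force: 0.0
```

Not at the stop yet, so I'll continue in small force-watched steps.

Emit:
step_arm --targets '[[[0.1,0.6,0,0,0,0],[0.2,1.2,0,0,0,0],[0.2,1.2,0,0,0,0]]]'

```text
time: 12.4
tool_pos: [599.3, 91.4, 62.8]
tcp_rot: [180.0, 0.1, 81.5]
ft_force: [-0.9, -6.2, -0.0]
finger_gap: 42.5
grip_force: 0.0
```

Emit:
step_arm --targets '[[[0.1,0.6,0,0,0,0],[0.2,1.2,0,0,0,0],[0.2,1.2,0,0,0,0]]]'

```text
time: 12.65
tool_pos: [599.4, 91.5, 62.8]
tcp_rot: [-180.0, 0.2, 81.4]
ft_force: [-2.3, -11.3, 1.7]
finger_gap: 43.0
grip_force: 0.0
```

Emit:
step_arm --targets '[[[0.1,0.6,0,0,0,0],[0.2,1,0,0,0,0],[0.2,1,0,0,0,0]]]'

```text
time: 12.9
tool_pos: [599.4, 91.6, 62.8]
tcp_rot: [-180.0, 0.2, 81.4]
ft_force: [-4.4, -16.0, 3.8]
finger_gap: 42.5
grip_force: 0.0
```

The carton is home: the tool has stalled and the force has risen to 16 N. Now I'll back straight off and lift clear.

Emit:
step_arm --targets '[[[-0.7,-5,0,0,0,0],[-2.2,-15,0,0,0,0],[-4.5,-30,0,0,0,0],[-7.4,-50,5,0,0,0],[-8.9,-60,40,0,0,0],[-9,-62,80,0,0,0],[-9,-80,120,0,0,0],[-9,-110,150,0,0,0],[-9,-140,180,0,0,0],[-9,-170,200,0,0,0],[-9,-200,220,0,0,0],[-9,-200,220,0,0,0]]]'

```text
time: 13.9
tool_pos: [591.9, -112.0, 288.8]
tcp_rot: [179.5, 0.2, 81.2]
ft_force: [0.9, 0.1, 0.4]
finger_gap: 42.6
grip_force: 0.0
```

```bash
python3 chk.py e; python3 sc.py escene.pkl; python3 - <<'E'
from bench import vision
import cv2,numpy as np
w=vision.snapshot("wrist")["img"];a=cv2.imread("pics/escene.png")[165:285,200:420]
c=np.zeros((600,800,3),np.uint8);c[:240,:440]=cv2.resize(a,None,fx=2,fy=2,interpolation=3);c[250:565,:420]=cv2.resize(w,(420,315))
b=cv2.imread("pics/eside.png")[110:290,220:380];c[:396,445:797]=cv2.resize(b,None,fx=2.2,fy=2.2,interpolation=3)
cv2.imwrite("pics/comp2.png",c)
E
```

```text
13.9 [ 591.86640447 -112.03011938  288.79511424] tool [-125.9  -25.3] 81.21517909366592 [0.86832836 0.1346803  0.3932555 ]
escene.pkl 2 [150.4   0.3] [117.9  89.3] 81.75
 rail [ 54.4 -62.2] [159.7  10. ] 82.0
```

View pics/comp2.png

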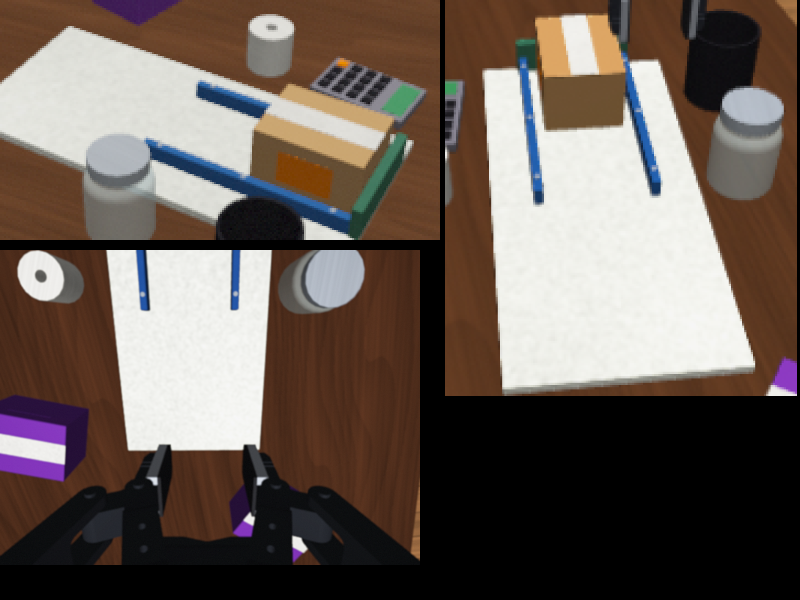

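The picture shows the carton against the stop, straight, with gaps to both rails (measured x 150.4, y 0.3, yaw within about 0.3°). The other objects are undisturbed and the hand is clear. I'll let the arm settle, then hand in.

Emit:
step_arm --targets '[[[0,0,0,0,0,0],[0,0,0,0,0,0],[0,0,0,0,0,0],[0,0,0,0,0,0]]]'

```text
time: 14.38
tool_pos: [590.4, -104.7, 282.0]
tcp_rot: [-179.9, -0.0, 81.5]
ft_force: [-0.5, -0.5, -0.4]
finger_gap: 42.6
grip_force: 0.0
```

```bash
python3 -c "
from bench import r
print(r.hand_in())"
```

```text
the job is handed in; nothing more can be done
None
```

The carton sits straight and fully home against the green end stop, with gaps to both rails in the last pictures. The hand is clear, and I handed the job in at about 14 s; no verdict came back.

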